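# Stack the filter cups and hold the sample slide in the light gate

### The job

Nest the two loose grey stepped cups one after the other into the matching cup that stands on the spring-return slide, so that all three sit fully home and straight in one stack, and let go of them. Then take the slide's handle and pull it out until the slide's pointers, beside the cups, stand level with the black lines on the light gate, within about 5 mm, and keep it there: the spring pulls it back, so finish while still holding the handle at the mark for the reading, without touching the cups. Leave the jar, beaker, dishes and sample tube where they stand.

Things in the scene. Friction and masses are not known exactly. Their poses are not given: they have to be found in the camera images.
- cup_a_mid (a point): smoke-grey plastic stacking cup, same as the other two, 80 mm tall, open above, 60 g. Top 32 mm: straight band 54 mm across, wall 3 mm; below it a ledge, then a body tapering from 44 to 30 mm at the foot. Nested, the ledge rests on the rim below: 32 mm higher, 2 mm side play. Point: on the axis, 40 mm above the foot, z up. Starts on the bench at the left (+y).
- cup_b_mid (a point): smoke-grey plastic stacking cup, same as the other two, 80 mm tall, open above, 60 g. Top 32 mm: straight band 54 mm across, wall 3 mm; below it a ledge, then a body tapering from 44 to 30 mm at the foot. Nested, the ledge rests on the rim below: 32 mm higher, 2 mm side play. Point: on the axis, 40 mm above the foot, z up. Starts on the bench at the right (-y); either may go first.
- seat_cup_mid (a point): smoke-grey plastic stacking cup, same as the other two, 80 mm tall, open above, 60 g. Top 32 mm: straight band 54 mm across, wall 3 mm; below it a ledge, then a body tapering from 44 to 30 mm at the foot. Nested, the ledge rests on the rim below: 32 mm higher, 2 mm side play. Point: on the axis, 40 mm above the foot, z up. Starts on the slide in a low ring (2 mm play), foot 26 mm above the bench.
- slide (a joint): travel of the slide in m: 0 is home (pushed in by its spring), grows as it is pulled out towards the robot's side, stop at 0.12. The spring pulls back with about 4 N at home, 70 N/m more with travel (about 10 N at 85 mm), and returns it when let go.
- slide_handle (a point): grip point of the slide's handle: the middle of a level round steel bar, 12 mm thick, along this frame's y, 72 mm long between two uprights at its ends (60 mm free between them), 85 mm above the bench, with 53 mm free below it. The cups' axis is 98 mm away along +x of this frame. Pulling out is along this frame's -x; z is up.
- slide_pointer (a point): point on the slide on the axis of its cup ring, 30 mm above the bench, level with the two small black pointers at the slide's sides (38 mm either side along y). Axes as the handle's.
- gate_mark (a point): the mark: midway between the black lines on the light gate's two fixed grey posts (100 mm tall, 68 to 82 mm either side of the slide's centre line), 30 mm above the bench, 45 to 85 mm out from the pointer's home. Axes parallel to the handle's; the slide is at the mark when slide_pointer meets this point along x.
- bottle: screw-capped amber jar, 68 mm across, 150 mm tall; origin at the centre of its underside; leave alone
- beaker: clear open beaker, 76 mm across, 90 mm tall; origin at the centre of its underside; leave alone
- dishes: stack of three white culture dishes, 90 mm across, 44 mm tall; origin at the centre of its underside; leave alone
- tube: white sample tube standing upside down on its cap, 38 mm across at the cap, 115 mm tall; origin at the centre of its underside; leave alone
Not all that is in view belongs to the job. Leave any blue look-alike of the part that bears cup_a_mid alone.

How it is judged:
On the way, in this order (a step that is already met when the one before it is completed fails the run):
1. both loose cups are nested fully home in the cup on the slide, straight and let go of, with the slide at home (((z of cup_a_mid in the frame of seat_cup_mid between 0.029 and 0.035 m and horizontal distance between cup_a_mid and seat_cup_mid below 0.006 m and z of cup_b_mid in the frame of cup_a_mid between 0.029 and 0.035 m and horizontal distance between cup_b_mid and cup_a_mid below 0.006 m) or (z of cup_b_mid in the frame of seat_cup_mid between 0.029 and 0.035 m and horizontal distance between cup_b_mid and seat_cup_mid below 0.006 m and z of cup_a_mid in the frame of cup_b_mid between 0.029 and 0.035 m and horizontal distance between cup_a_mid and cup_b_mid below 0.006 m)) and angle between each of seat_cup_mid, cup_a_mid, cup_b_mid's own z axis and vertical below 0.08 rad and contact force between each of seat_cup, cup_a, cup_b and the fingers below 0.1 N and contact force between each of seat_cup, cup_a, cup_b and the arm below 0.1 N and z of seat_cup_mid in the frame of slide_pointer between 0.033 and 0.039 m and horizontal distance between seat_cup_mid and slide_pointer below 0.006 m and value of joint slide below 0.015 m), for 0.2 s.
2. the slide has been pulled to the mark and is held there, with the stack still on it (x of slide_pointer in the frame of gate_mark between -0.005 and 0.005 m and contact force between slide and the fingers above 2 N and velocity of joint slide between -0.01 and 0.01 m/s and ((z of cup_a_mid in the frame of seat_cup_mid between 0.029 and 0.035 m and horizontal distance between cup_a_mid and seat_cup_mid below 0.006 m and z of cup_b_mid in the frame of cup_a_mid between 0.029 and 0.035 m and horizontal distance between cup_b_mid and cup_a_mid below 0.006 m) or (z of cup_b_mid in the frame of seat_cup_mid between 0.029 and 0.035 m and horizontal distance between cup_b_mid and seat_cup_mid below 0.006 m and z of cup_a_mid in the frame of cup_b_mid between 0.029 and 0.035 m and horizontal distance between cup_a_mid and cup_b_mid below 0.006 m)) and angle between each of seat_cup_mid, cup_a_mid, cup_b_mid's own z axis and vertical below 0.08 rad and contact force between each of seat_cup, cup_a, cup_b and the fingers below 0.1 N and contact force between each of seat_cup, cup_a, cup_b and the arm below 0.1 N and z of seat_cup_mid in the frame of slide_pointer between 0.033 and 0.039 m and horizontal distance between seat_cup_mid and slide_pointer below 0.006 m), for 0.5 s.
At the end, for the whole second after the job is handed in: The three cups stand nested in the slide's ring (each 32 mm above the next within 3 mm, axes within 6 mm, tilt under 0.08 rad), untouched; the slide's pointer is within 5 mm of the gate's mark, at rest, and the fingers hold the slide against its spring (over 2 N) (all of step 2); the arm keeps its last pose, push and grip.
It fails at once if the bottle is moved more than 30 mm or tipped (distance of bottle from where it was at the start of the episode above 0.03 m or angle between bottle's own z axis and vertical above 0.5 rad).
It fails at once if the beaker is moved more than 30 mm or tipped (distance of beaker from where it was at the start of the episode above 0.03 m or angle between beaker's own z axis and vertical above 0.5 rad).
It fails at once if the dishes is moved more than 30 mm or tipped (distance of dishes from where it was at the start of the episode above 0.03 m or angle between dishes's own z axis and vertical above 0.5 rad).
It fails at once if the tube is moved more than 30 mm or tipped (distance of tube from where it was at the start of the episode above 0.03 m or angle between tube's own z axis and vertical above 0.5 rad).
It also fails if it takes over 67 s, if anything falls off the work surface, if the arm or the gripper's body presses on something with over 40 N, if the wrist force passes 120 N, or if a joint passes its speed limit or range.

### The arm

A 6-joint arm with a two-finger parallel gripper is mounted at the origin on the work surface. World frame = base frame: x ahead of the robot, y to its left, z up, the work surface at z = 0. Lengths are in m, angles in rad, forces in N, time in s.
With the tool pointing down it reaches from about 0.35 to 0.775 m from the base axis. Payload 5.5 kg.
Tool frame: the origin (TCP) lies at the very end of the fingers, on their centre line; the grasp point (between the pads) lies 19 mm behind it; z points along the fingers, y is the direction in which the jaws open and shut (so a half turn about z gives the same grasp; the last joint's range is limited). The gripper opens to 85 mm and grips with 20 to 120 N. Pads are 22 mm wide; open, the fingers measure 114 mm over their backs; the gripper's body (76 mm by 85 mm) begins 54 mm behind the grasp point. The pads swing forward as they close: fully open they stand 13 mm farther back than shut.
Start: joints at [-1.4, 0.313, 0.046, 1.304, 0, 1.431], TCP at [0.176, -0.547, 0.231] pointing down, gripper open.
Joint ranges: [-2.76, 2.76], [-0.86, 1.69], [-1.03, 1.26], [-2.2, 2.34], [-1.47, 1.5], [-3.14, 3.14]. Speed limits (rad/s): [2.57, 2.57, 3.14, 3.14, 3.14, 3.14].

### API

Orientations are given as a unit quaternion [w, x, y, z].
In Python, from workcell import get_state, read_camera, hand_in, find_in, silhouettes gives the robot as it stands. The module is installed in compiled form; this text tells all that it offers.
- The arm moves only by the tool send_rows, never from a script. Its argument "deltas" is a list that holds one entry, the list of rows, each a list of 6 numbers: the shift along the world's x, y, z in cm, then the turn, a rotation vector about the world's x, y, z in degrees. In form: [[[dx, dy, dz, wx, wy, wz], ...]]. A call has 1 to 12 rows; each row is the pose to reach, as a shift and turn from the pose commanded when the call began; what a row does not reach only later rows make up. A row lasts 1/10 s, in which the tool goes at most 50 mm and 8.59 degrees, less where a joint would pass 70% of its speed; a pose out of reach is approached as far as the arm can. A call with a gripper value outside its range is refused whole. "jaw" is the opening, from -1 (shut) to 1 (fully open), so that 0 is half open, set as the call begins (left out, the last holds). The fingers move at their own pace and stop on an object; "force" is the grip in N (left out, the last holds). Time passes only in rows, so rows that repeat a pose let the fingers close. It gives the time, the measured TCP pose, the force and the opening at its end, in the units of the state.
- get_state(): the state, without advancing time (a new reading comes with each control period).
- read_camera(name): name is "scene" or "side" or "wrist"; returns a dict with "img" (480x640x3 uint8, red, green, blue), "z_map" (480x640 float32, m along the optical axis (not along the pixel's ray), 0 where there is no reading), "vfov" (degrees; the focal length in pixels is half the picture's height over the tangent of half this angle, whatever the lens; pixels are square), "cx", "cy" (the principal point, pixels), "R" (3x3) and "t" (3): a world point X has camera coordinates R X + t; the wrist camera has in their place "hand_eye" (4x4, takes a point from camera to tool coordinates, whose origin is the TCP and whose axes are the flange's). Camera axes: x right, y down, z forward; pixel columns grow to the right and rows downward; lengths in m; the calibration is good to about 2 mm. A picture is of the moment at which its call begins: read the wrist's pose just before it.
- hand_in(): hands the job in, once; it reports no verdict.
Trained networks look in a picture, given as the dict that the camera call returned (one of the last four; its "shot" number tells which), for a name from the list of things; names that differ only in an ending like _2 or _b are one class to them, and where a whole thing is asked for, a point or a joint stands for the part that bears it (a point fixed in the world has none). Each returns a list of dicts, best first, with "conf" (0 to 1); they miss things now and then, are a little off and sometimes report something else, mostly with a low value. They report only what shows in the picture. A call takes as long as a camera call. They do not tell look-alikes from the thing itself.
- find_in(picture, thing): "box" ([centre column, centre row, width, height] in pixels, round what is visible of it).
- silhouettes(picture, thing): "mask" (480x640 bool, what is visible of it) and "box" ([centre column, centre row, width, height] in pixels, round what is visible of it).
The state is a dict: "clock": time; "joint_pos": joint angles; "qvel": joint speeds; "tau": joint torques, N m; "tcp_pos": TCP position; "orientation": TCP orientation; "wrist_force": force on the tool from outside, world axes, zero at the start; "ft_torque": the same for the moment, N m; "finger_gap": finger opening in m.
Only numpy, scipy, OpenCV 4.12 (cv2) and the standard library are available. Lean on these libraries where they do the work, as an engineer would, in place of code of your own. Each camera call takes 0.05 s, during which the arm holds its last target.

## Working session

There is one attempt and no reset: what is moved stays moved. The work goes in short steps, Python scripts to look and compute and a tool call to move; the robot and the scene stay as the last step left them, time stands still between calls to the robot, and variables do not carry over. Pictures are saved under pics/ and viewed, and the job is handed in when it is done.

Besides the shell and the picture viewer there is one more tool, called after "Request:" as a command line: name --argument value ..., lists and objects as JSON in quotes. send_rows: Moves the arm, as the interface text tells. Its arguments: {"type":"object","properties":{"deltas":{"type":"array","items":{"type":"array","items":{"type":"array","items":{"type":"number"}}}},"jaw":{"type":"number"},"force":{"type":"number"}},"required":["deltas"]}

```bash
mkdir -p pics; cat > h.py <<'E'
import numpy as np, cv2
from workcell import *
def save(p,n): cv2.imwrite('pics/'+n,cv2.cvtColor(p['img'],cv2.COLOR_RGB2BGR))
def f(p): return 240/np.tan(np.radians(p['vfov'])/2)
def cloud(p,R=None,t=None):
    z=p['z_map'];v,u=np.mgrid[0:480,0:640];F=f(p)
    c=np.stack([(u-p['cx'])/F*z,(v-p['cy'])/F*z,z],-1)
    if R is None: R,t=p['R'],p['t']
    return (c-np.array(t))@np.array(R)   # R^T (c-t)
def proj(p,X):
    c=np.array(p['R'])@np.array(X)+np.array(p['t']);F=f(p)
    return c[0]/c[2]*F+p['cx'],c[1]/c[2]*F+p['cy']
E
python3 - <<'E'
from h import *
s=get_state();print(s)
for n in['scene','side']:
    p=read_camera(n);save(p,n+'0.png');C=cloud(p)
    print(n,p['vfov'],p['cx'],p['cy'],p['R'],p['t'])
    for th in['cup_a_mid','slide','slide_handle','bottle','beaker','dishes','tube']:
        for r in silhouettes(p,th):
            m=r['mask']&(p['z_map']>0);q=C[m]
            print(th,round(r['conf'],2),np.round(r['box']),m.sum(),np.round(np.percentile(q,[2,50,98],axis=0),3).tolist() if m.any() else '')
E
```

```text
{'clock': 0.0, 'joint_pos': array([-1.39958648e+00,  3.14012101e-01,  4.49790163e-02,  1.30359585e+00,
       -4.90905631e-06,  1.43120753e+00]), 'qvel': array([-0.00121112,  0.00159448,  0.00088094,  0.00058525, -0.00023913,
       -0.00013457]), 'tau': array([ 6.60742589e-04, -4.80626392e+01,  2.98532653e+01,  1.93888927e-02,
       -2.83114366e-05, -1.19567468e-05]), 'tcp_pos': array([ 0.17575389, -0.54694605,  0.23040223]), 'orientation': array([-9.16152518e-04,  9.87949390e-01,  1.54774555e-01, -1.69408928e-05]), 'wrist_force': array([-0.82022989, -0.30859668,  0.13740993]), 'ft_torque': array([-0.00096933,  0.03432064,  0.01481149]), 'finger_gap': 0.08584538784616605}
scene 55.8603434109248 319.16435237880427 239.53394851647 [[ 0.47869518  0.87791408 -0.01085286]
 [ 0.66336034 -0.36974908 -0.65056797]
 [-0.57515562  0.30422439 -0.75937049]] [-0.27803724 -0.34652779  1.49210856]
cup_a_mid 0.96 [408. 181.  22.  32.] 477 [[0.477, 0.293, 0.005], [0.508, 0.316, 0.061], [0.529, 0.345, 0.082]]
cup_a_mid 0.94 [388. 205.  22.  38.] 493 [[0.523, 0.194, 0.007], [0.552, 0.217, 0.061], [0.5
[... 1500 characters left out ...]
[0.584, 0.05, 0.026], [0.707, 0.083, 0.09]]
slide_handle 0.22 [374. 201.  15.  38.] 386 [[0.682, -0.345, 0.001], [0.692, -0.328, 0.053], [0.709, -0.321, 0.111]]
bottle 0.61 [447. 196.  28.  57.] 1264 [[0.524, -0.49, 0.005], [0.544, -0.452, 0.09], [0.58, -0.442, 0.151]]
bottle 0.56 [135. 396.  54.  76.] 3153 [[0.474, 0.441, 0.003], [0.494, 0.477, 0.061], [0.544, 0.509, 0.09]]
beaker 0.82 [135. 396.  55.  74.] 3069 [[0.474, 0.441, 0.006], [0.494, 0.477, 0.061], [0.544, 0.508, 0.09]]
dishes 0.77 [168. 316.  50.  39.] 1680 [[0.64, 0.286, 0.003], [0.664, 0.331, 0.041], [0.72, 0.366, 0.044]]
tube 0.7 [374. 201.  13.  37.] 429 [[0.682, -0.46, -0.001], [0.692, -0.329, 0.052], [0.801, -0.321, 0.111]]
```

```bash
python3 - <<'E'
import cv2
a=cv2.imread('pics/scene0.png');b=cv2.imread('pics/side0.png')
cv2.imwrite('pics/sc_crop.png',cv2.resize(a[150:360,80:500],None,fx=1.9,fy=1.9,interpolation=2))
cv2.imwrite('pics/si_crop.png',cv2.resize(b[160:440,90:480],None,fx=2,fy=2,interpolation=2))
E
```

```text
(no output)
```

View pics/sc_crop.png

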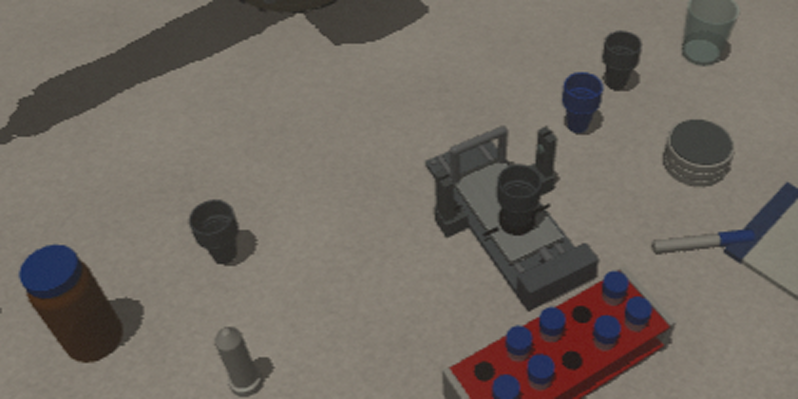

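View pics/si_crop.png

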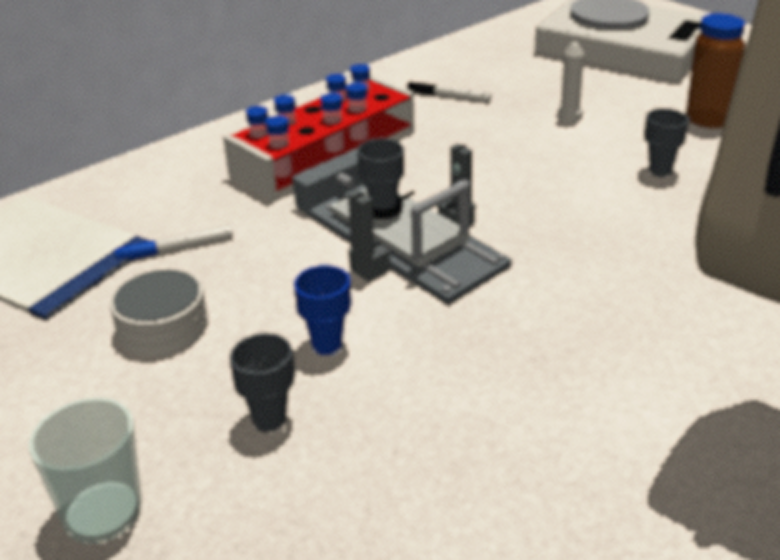

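Grey cups: (408,181) at the left, (192,270) at the right, seat cup about (352,245). The blue one at (388,205) is the look-alike and stays alone. Next I measure accurately.

```bash
cat >> h.py <<'E'
from scipy.optimize import least_squares
def fitc(q,c0,r=0.027):
    """outer wall fit, fixed radius"""
    q=q[np.hypot(*(q[:,:2]-c0).T)<0.05]
    return least_squares(lambda c:np.hypot(*(q[:,:2]-c).T)-r,c0,loss='soft_l1',f_scale=0.001).x,len(q)
E
python3 - <<'E'
from h import *
for n in['scene','side']:
    p=read_camera(n);C=cloud(p);img=p['img'].astype(int);ok=p['z_map']>0
    for nm,c0,z0,z1 in[('A',(.503,.319),.052,.078),('blue',(.549,.219),.052,.078),('B',(.52,-.30),.052,.078),('seat',(.665,.035),.078,.104)]:
        c0=np.array(c0)
        m=ok&(C[...,2]>z0)&(C[...,2]<z1)&(np.hypot(C[...,0]-c0[0],C[...,1]-c0[1])<.04)
        q=C[m]
        # outer wall: points facing the camera
        cam=-np.array(p['R']).T@np.array(p['t']); d=(cam[:2]-c0);d/=np.linalg.norm(d)
        c=c0
        for _ in range(4):
            k=(q[:,:2]-c)@d>0.008
            c,nn=fitc(q[k],c)
        top=C[ok&(np.hypot(C[...,0]-c[0],C[...,1]-c[1])<.04)][:,2]
        res=np.hypot(*(q[k][:,:2]-c).T)-.027
        print(n,nm,c.round(4),nn,'res',res.std().round(4),'top',np.percentile(top,99).round(4),'col',img[m].mean(0).round())
    # slide region dump
    m=ok&(C[...,0]>.5)&(C[...,0]<.78)&(C[...,1]>-.1)&(C[...,1]<.15)&(C[...,2]>.07)
    np.save('pics/'+n+'_sl.npy',C[m])
    k=C[m]; h=k[(k[:,0]<.64)&(k[:,2]>.075)]
    print(n,len(h),np.round(h[::8],3).tolist())
E
```

```text
scene A [0.5019 0.3207] 136 res 0.0015 top 0.0823 col [49. 48. 45.]
scene blue [0.5471 0.2211] 137 res 0.0014 top 0.082 col [41. 45. 62.]
scene B [ 0.5173 -0.3004] 157 res 0.001 top 0.0827 col [49. 48. 45.]
scene seat [0.6686 0.0428] 154 res 0.001 top 0.1081 col [45. 44. 42.]
scene 415 [[0.565, 0.08, 0.088], [0.605, 0.118, 0.102], [0.574, 0.075, 0.092], [0.61, 0.121, 0.101], [0.575, 0.071, 0.09], [0.611, 0.114, 0.102], [0.573, 0.058, 0.092], [0.576, 0.079, 0.084], [0.617, 0.122, 0.1], [0.577, 0.059, 0.092], [0.605, 0.11, 0.091], [0.621, 0.122, 0.1], [0.578, 0.052, 0.093], [0.579, 0.078, 0.08], [0.622, 0.119, 0.099], [0.573, 0.041, 0.091], [0.575, 0.071, 0.076], [0.624, 0.111, 0.102], [0.57, 0.031, 0.089], [0.578, 0.05, 0.087], [0.626, 0.113, 0.099], [0.573, 0.024, 0.092], [0.576, 0.045, 0.084], [0.629, 0.114, 0.098], [0.575, 0.021, 0.092], [0.612, 0.11, 0.08], [0.628, 0.122, 0.088], [0.574, 0.021, 0.088], [0.62, 0.11, 0.084], [0.571, 0.003, 0.091], [0.576, 0.023, 0.085], [0.628, 0.113, 0.087], [0.576, 0.009, 0.089], [0.624, 0.111, 0.08], [0.577, 0.003, 0.09], [0.629, 0.119, 0.077], [
[... 1419 characters left out ...]
0.567, 0.045, 0.089], [0.626, 0.123, 0.094], [0.609, 0.115, 0.098], [0.567, 0.051, 0.089], [0.627, 0.122, 0.091], [0.604, 0.119, 0.1], [0.567, 0.06, 0.09], [0.566, 0.038, 0.081], [0.602, 0.121, 0.099], [0.567, 0.066, 0.09], [0.563, 0.046, 0.083], [0.602, 0.121, 0.096], [0.568, 0.07, 0.089], [0.565, 0.051, 0.082], [0.602, 0.121, 0.094], [0.568, 0.077, 0.09], [0.565, 0.056, 0.082], [0.602, 0.124, 0.093], [0.566, 0.081, 0.09], [0.566, 0.058, 0.08], [0.602, 0.121, 0.089], [0.566, 0.078, 0.086], [0.619, 0.122, 0.079], [0.601, 0.114, 0.084], [0.567, 0.069, 0.079], [0.604, 0.115, 0.081], [0.566, 0.072, 0.079], [0.603, 0.118, 0.08], [0.564, 0.077, 0.079], [0.601, 0.112, 0.075], [0.604, 0.12, 0.075]]
```

```bash
python3 - <<'E'
import cv2
a=cv2.imread('pics/scene0.png');b=cv2.imread('pics/side0.png')
cv2.imwrite('pics/sc_c2.png',cv2.resize(a[210:320,290:410],None,fx=5,fy=5,interpolation=2))
cv2.imwrite('pics/si_c2.png',cv2.resize(b[220:320,230:350],None,fx=6,fy=6,interpolation=2))
E
```

```text
(no output)
```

View pics/sc_c2.png

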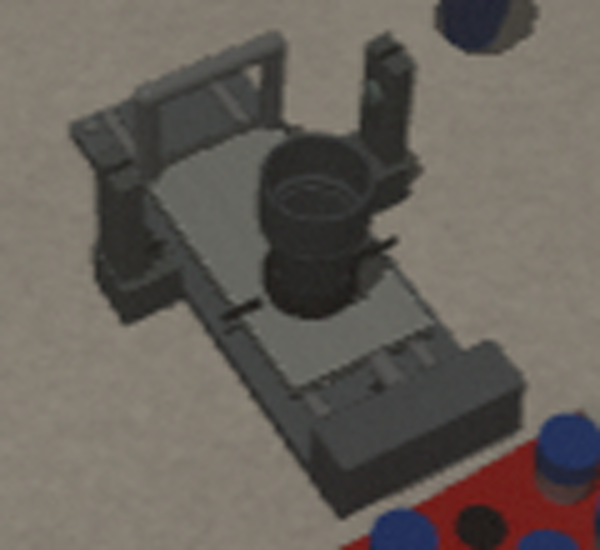

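View pics/si_c2.png

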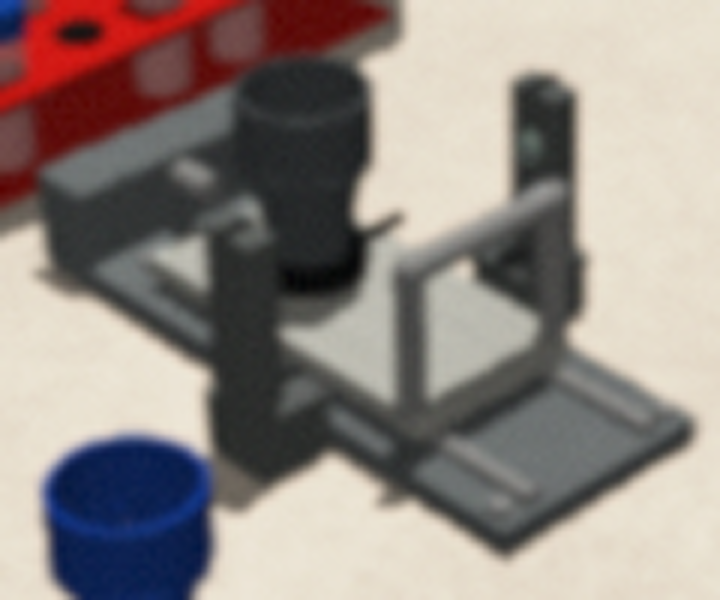

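Request:
send_rows --deltas '[[[2.8,2.0,0,0,0,6],[5.7,4.1,0,0,0,12],[8.5,6.1,0,0,0,18],[11.4,8.2,0,0,0,24],[14.2,10.2,0,0,0,30],[17.1,12.3,0,0,0,36],[19.9,14.3,0,0,0,42],[22.8,16.4,0,0,0,48],[25.6,18.4,0,0,0,54],[28.5,20.5,0,0,0,60],[31.3,22.5,0,0,0,66],[34.1,24.5,0,0,0,72]]]' --jaw 1

```text
clock: 2.1
tcp_pos: [0.518, -0.3015, 0.2314]
orientation: [0.0, 0.707, 0.707, 0.0]
wrist_force: [-0.1, 0.9, -0.4]
finger_gap: 0.0851
```

```bash
cat > st.py <<'E'
from h import *
from scipy.spatial.transform import Rotation as Ro
s=get_state();q=s['orientation'];R=Ro.from_quat([q[1],q[2],q[3],q[0]]).as_matrix()
print('t',s['clock'],'tcp',s['tcp_pos'].round(4),'toolx',R[:,0].round(3),'z',R[:,2].round(3),'F',s['wrist_force'].round(2),'gap',round(s['finger_gap'],4),'j',np.round(s['joint_pos'],2))
E
python3 st.py; python3 - <<'E'
from h import *
p=read_camera('wrist');save(p,'w1.png');print(p['hand_eye'],p['vfov'])
E
python3 st.py
```

```text
t 2.1 tcp [ 0.518  -0.3015  0.2314] toolx [-0.001  1.    -0.   ] z [ 0. -0. -1.] F [-0.06  0.92 -0.36] gap 0.0851 j [-0.66  0.36  0.11  1.32  0.    0.91]
[[ 6.97942892e-04 -9.63795409e-01 -2.66641936e-01  6.81103852e-02]
 [ 9.99999647e-01  5.47903400e-04  6.37093577e-04 -1.52486854e-04]
 [-4.67933842e-04 -2.66642286e-01  9.63795451e-01 -1.43085203e-01]
 [ 0.00000000e+00  0.00000000e+00  0.00000000e+00  1.00000000e+00]] 61.921566850884076
t 2.15 tcp [ 0.5216 -0.2985  0.2312] toolx [-0.009  1.     0.002] z [ 0.003  0.002 -1.   ] F [3.32 0.38 0.69] gap 0.0854 j [-0.65  0.36  0.12  1.32  0.    0.91]
```

View pics/w1.png

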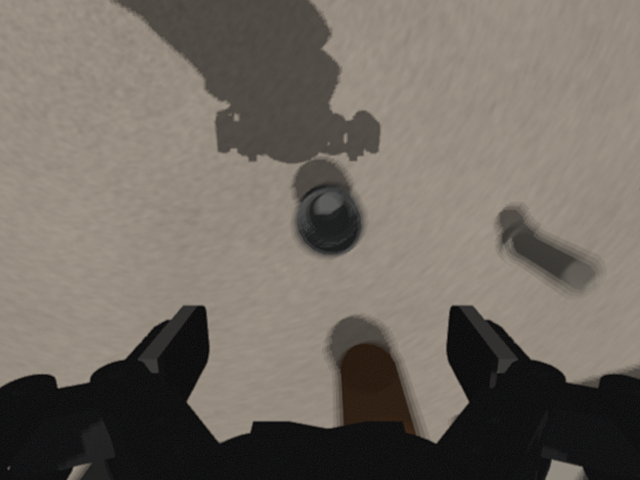

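Request:
send_rows --deltas '[[[0,0,-3,0,0,0],[0,0,-3,0,0,0],[0,0,-3,0,0,0],[0,0,-3,0,0,0]]]'

```text
clock: 2.55
tcp_pos: [0.5168, -0.3031, 0.2024]
orientation: [0.001, 0.709, 0.706, 0.0]
wrist_force: [0.2, 0.0, 0.6]
finger_gap: 0.0854
```

```bash
cat >> h.py <<'E'
from scipy.spatial.transform import Rotation as Ro
def wcloud():
    s=get_state();p=read_camera('wrist');q=s['orientation'];Rt=Ro.from_quat([q[1],q[2],q[3],q[0]]).as_matrix()
    T=np.eye(4);T[:3,:3]=Rt;T[:3,3]=s['tcp_pos'];M=T@np.array(p['hand_eye'])
    R=M[:3,:3].T;t=-R@M[:3,3];p['R']=R;p['t']=t
    return s,p,cloud(p)
def rim(p,C,z,c0,tol=.006):
    m=(p['z_map']>0)&(abs(C[...,2]-z)<tol)&(np.hypot(C[...,0]-c0[0],C[...,1]-c0[1])<.045)
    q=C[m][:,:2]
    if len(q)<5: return None
    (x,y),r=cv2.minEnclosingCircle((q*1000).astype(np.float32))
    c=least_squares(lambda c:np.hypot(*(q-c[:2]).T)-.0255,[x/1000,y/1000],loss='soft_l1',f_scale=.001).x
    return (round(x/1000,4),round(y/1000,4),round(r/1000,4)),c.round(4),len(q)
E
python3 - <<'E'
from h import *
s,p,C=wcloud();save(p,'w2.png');print(s['clock'],s['tcp_pos'])
print(rim(p,C,.08,(.517,-.30)))
E
```

```text
2.55 [ 0.51681863 -0.30314865  0.20243737]
((0.5166, -0.3011, 0.0269), array([ 0.5165, -0.3006]), 1246)
```

View pics/w2.png

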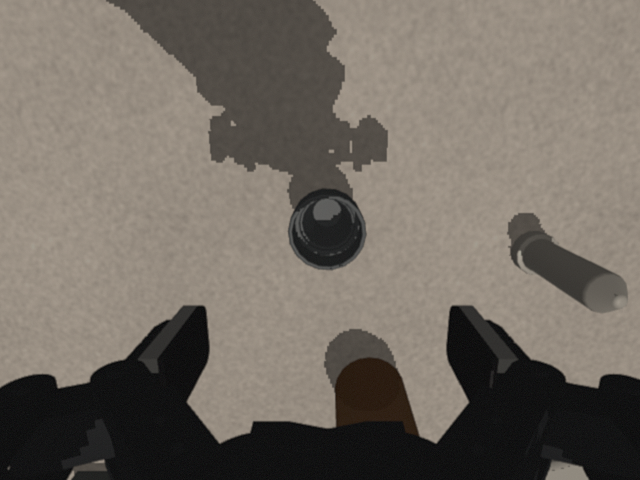

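Wrist view: cup B's rim centred near (327,229), circle radius 26.9 mm at (0.5166, -0.301). Descending.

Request:
send_rows --deltas '[[[0,0.1,-3,0,0,0],[0,0.1,-6,0,0,0],[0,0.1,-9,0,0,0],[0,0.1,-11,0,0,0],[0,0.1,-13,0,0,0],[0,0.1,-14.9,0,0,0],[0,0.1,-14.9,0,0,0],[0,0.1,-14.9,0,0,0]]]'

```text
clock: 3.4
tcp_pos: [0.517, -0.3021, 0.0532]
orientation: [0.0, 0.709, 0.706, 0.0]
wrist_force: [-0.1, 0.3, 0.8]
finger_gap: 0.0856
```

Request:
send_rows --deltas '[[[0,0,0,0,0,0],[0,0,0,0,0,0],[0,0,0,0,0,0],[0,0,0,0,0,0],[0,0,0,0,0,0],[0,0,0,0,0,0]]]' --jaw -1 --force 25

```text
clock: 4.0
tcp_pos: [0.5176, -0.3023, 0.054]
orientation: [0.001, 0.708, 0.706, 0.0]
wrist_force: [-0.5, -0.4, 5.8]
finger_gap: 0.0539
```

Request:
send_rows --deltas '[[[0,0,2,0,0,0],[0,0,5,0,0,0],[0,0,8,0,0,0],[0,0,12,0,0,0],[1,3,14,0,0,0],[2.5,6,14,0,0,0],[4,9,14,0,0,0],[5.5,12.5,14,0,0,0],[7,16,14,0,0,0],[8.5,19.5,14,0,0,0],[10,23,14,0,0,0],[11.5,26.5,14,0,0,0]]]'

```text
clock: 5.2
tcp_pos: [0.6323, -0.0349, 0.1926]
orientation: [0.0, 0.708, 0.706, 0.0]
wrist_force: [-0.2, -0.6, -1.0]
finger_gap: 0.0539
```

Request:
send_rows --deltas '[[[1.2,2.5,0,0,0,0],[2.4,5,0,0,0,0],[3.2,6.8,0,0,0,0],[3.6,7.7,0,0,0,0],[3.6,7.7,0,0,0,0],[3.6,7.7,0,0,0,0],[3.6,7.7,0,0,0,0]]]'

```text
clock: 5.9
tcp_pos: [0.6675, 0.0393, 0.1924]
orientation: [0.0, 0.709, 0.705, -0.0]
wrist_force: [-0.1, 0.4, -0.3]
finger_gap: 0.0532
```

```bash
python3 st.py; python3 - <<'E'
from h import *
s,p,C=wcloud();save(p,'w3.png')
zt=s['tcp_pos'][2]+.026
print(s['tcp_pos'],rim(p,C,zt,s['tcp_pos'][:2],.008))
p=read_camera('side');save(p,'s3.png');cc=cloud(p)
b=cv2.imread('pics/s3.png');cv2.imwrite('pics/s3c.png',cv2.resize(b[130:330,200:400],None,fx=3,fy=3))
E
```

```text
t 5.9 tcp [0.6675 0.0393 0.1924] toolx [ 0.005  1.    -0.   ] z [-0. -0. -1.] F [-0.13  0.41 -0.32] gap 0.0532 j [-0.06  0.51  0.25  1.31 -0.    1.51]
[0.66750083 0.03927586 0.19237587] ((0.6676, 0.0463, 0.0408), array([0.6676, 0.0417]), 9947)
```

View pics/w3.png

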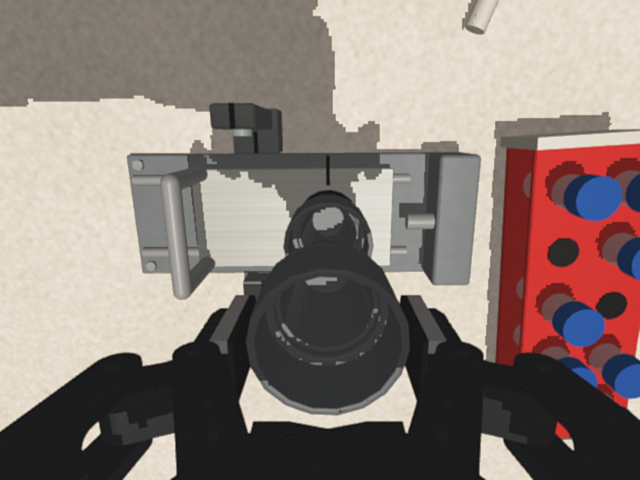

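View pics/s3c.png

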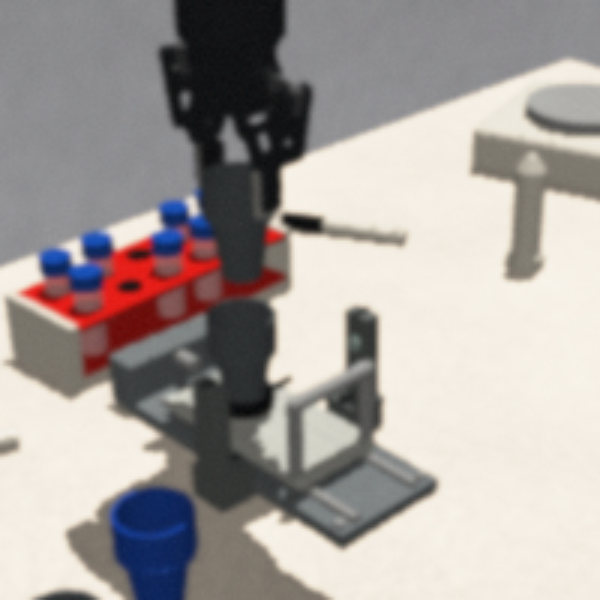

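```bash
python3 - <<'E'
from h import *
s,p,C=wcloud();print(s['tcp_pos'])
print('seat rim',rim(p,C,.106,(.6686,.0417),.004))
print('cup rim',rim(p,C,s['tcp_pos'][2]+.026,s['tcp_pos'][:2]+[0,.001],.004))
for (u,v) in [(231,107),(231,112),(231,118),(328,160),(328,170),(328,180),(215,110),(275,110),(178,190)]: print(u,v,C[v,u].round(4),p['img'][v,u])
b=cv2.cvtColor(p['img'],cv2.COLOR_RGB2BGR);cv2.imwrite('pics/w4c.png',cv2.resize(b[90:230,190:390],None,fx=4,fy=4,interpolation=2))
E
```

```text
[0.66757257 0.03929922 0.19247401]
seat rim ((0.6676, 0.0427, 0.0268), array([0.6678, 0.0419]), 844)
cup rim ((0.6675, 0.0465, 0.0406), array([0.6677, 0.0414]), 7028)
231 107 [0.6143 0.1213 0.101 ] [25 26 25]
231 112 [0.6145 0.1186 0.1027] [26 25 27]
231 118 [0.6141 0.1155 0.1017] [23 23 23]
328 160 [0.6682 0.0876 0.0302] [27 28 27]
328 170 [0.6682 0.0803 0.0307] [27 26 27]
328 180 [0.6682 0.0729 0.0315] [23 23 24]
215 110 [0.6056 0.1198 0.102 ] [68 69 66]
275 110 [0.6298 0.1234 0.0291] [68 68 67]
178 190 [0.5748 0.0734 0.087 ] [112 110 106]
```

View pics/w4c.png

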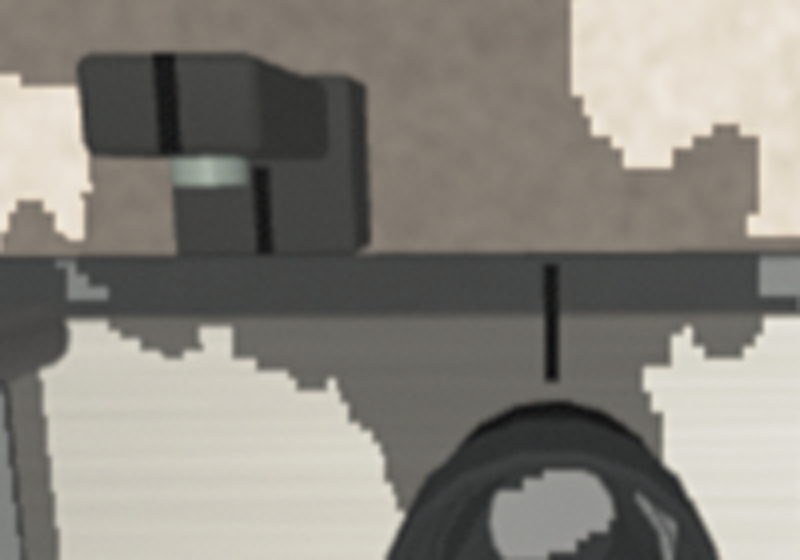

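Request:
send_rows --deltas '[[[0.05,0.13,-1,0,0,0],[0.05,0.13,-2.5,0,0,0],[0.05,0.13,-4,0,0,0],[0.05,0.13,-5,0,0,0],[0.05,0.13,-6,0,0,0],[0.05,0.13,-6.8,0,0,0],[0.05,0.13,-7.4,0,0,0],[0.05,0.13,-7.8,0,0,0],[0.05,0.13,-7.8,0,0,0]]]'

```text
clock: 6.95
tcp_pos: [0.6682, 0.0418, 0.1139]
orientation: [-0.0, 0.708, 0.706, -0.0]
wrist_force: [0.9, -0.3, -0.1]
finger_gap: 0.0539
```

```bash
python3 st.py
```

```text
t 6.95 tcp [0.6682 0.0418 0.1139] toolx [ 0.003  1.    -0.   ] z [-0. -0. -1.] F [ 0.92 -0.32 -0.14] gap 0.0539 j [-0.06  0.55  0.11  1.14 -0.    1.52]
```

Request:
send_rows --deltas '[[[0,0,-0.15,0,0,0],[0,0,-0.3,0,0,0],[0,0,-0.4,0,0,0],[0,0,-0.4,0,0,0]]]'

```text
clock: 7.35
tcp_pos: [0.6695, 0.0415, 0.1122]
orientation: [0.001, 0.708, 0.706, 0.001]
wrist_force: [0.6, -0.6, 4.8]
finger_gap: 0.0539
```

Request:
send_rows --deltas '[[[0,0,0.1,0,0,0],[0,0,0.1,0,0,0],[0,0,0.1,0,0,0],[0,0,0.1,0,0,0],[0,0,2,0,0,0],[0,0,5,0,0,0],[0,0,8,0,0,0],[0,0,11,0,0,0],[0,0,11,0,0,0]]]' --jaw 1

```text
clock: 8.25
tcp_pos: [0.6706, 0.0418, 0.2255]
orientation: [0.003, 0.708, 0.706, 0.003]
wrist_force: [-0.7, -0.4, 1.0]
finger_gap: 0.0859
```

```bash
python3 - <<'E'
from h import *
s,p,C=wcloud();save(p,'w5.png')
print(s['tcp_pos'],rim(p,C,.138,(.6686,.0417),.006))
m=(p['z_map']>0)&(np.hypot(C[...,0]-.6682,C[...,1]-.042)<.03);print(np.percentile(C[m][:,2],[90,99]))
p=read_camera('side');save(p,'s5.png')
b=cv2.imread('pics/s5.png');cv2.imwrite('pics/s5c.png',cv2.resize(b[130:330,200:400],None,fx=3,fy=3))
E
```

```text
[0.67056473 0.04177166 0.2255108 ] ((0.6679, 0.0419, 0.027), array([0.668 , 0.0426]), 1668)
[0.31847718 0.32208033]
```

View pics/w5.png

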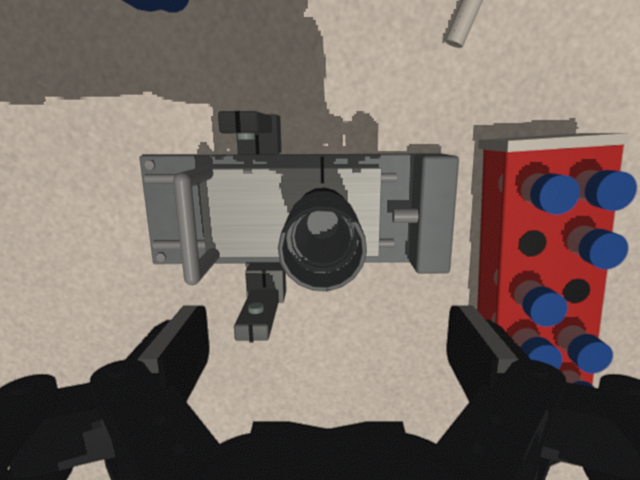

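View pics/s5c.png

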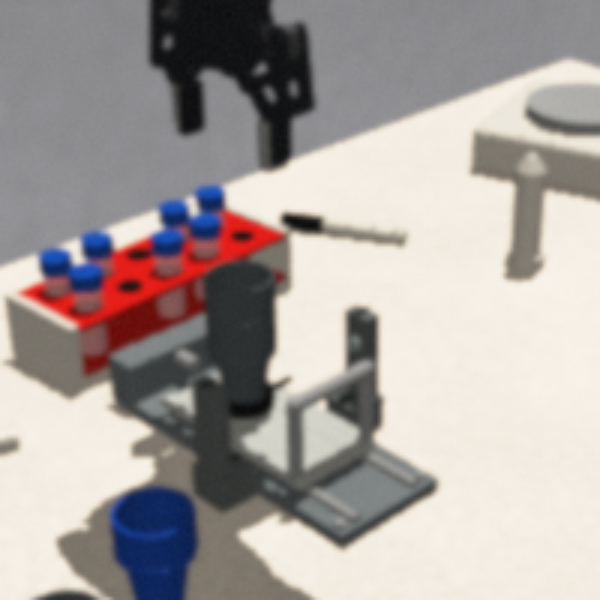

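First cup sits home and straight (rim at 0.138 m, centred at (0.668, 0.042)). Now cup A.

Request:
send_rows --deltas '[[[-0.8,1.3,0,0,0,0],[-2.2,3.7,0,0,0,0],[-4,6.7,0,0,0,0],[-6,10,0,0,0,0],[-8,13.3,0,0,0,0],[-10,16.7,0,0,0,0],[-12,20,0,0,0,0],[-14,23.3,0,0,0,0],[-15.5,25.8,0,0,0,0],[-16.7,27.8,0,0,0,0],[-16.7,27.8,-2,0,0,0],[-16.7,27.8,-2,0,0,0]]]'

```text
clock: 9.55
tcp_pos: [0.4978, 0.3201, 0.1967]
orientation: [-0.001, 0.707, 0.707, -0.003]
wrist_force: [-0.9, -0.2, -0.7]
finger_gap: 0.0855
```

```bash
python3 - <<'E'
from h import *
s,p,C=wcloud();save(p,'w6.png')
print(s['clock'],s['tcp_pos'],rim(p,C,.080,(.502,.3198),.005))
E
python3 st.py
```

```text
9.55 [0.49775571 0.32014926 0.19666601] ((0.5014, 0.3198, 0.027), array([0.5013, 0.3204]), 1263)
t 9.6 tcp [0.4987 0.3198 0.1979] toolx [ 0.002  1.    -0.002] z [-0.005 -0.002 -1.   ] F [-0.9  -0.57 -0.1 ] gap 0.0855 j [0.43 0.36 0.03 1.25 0.   2.01]
```

View pics/w6.png

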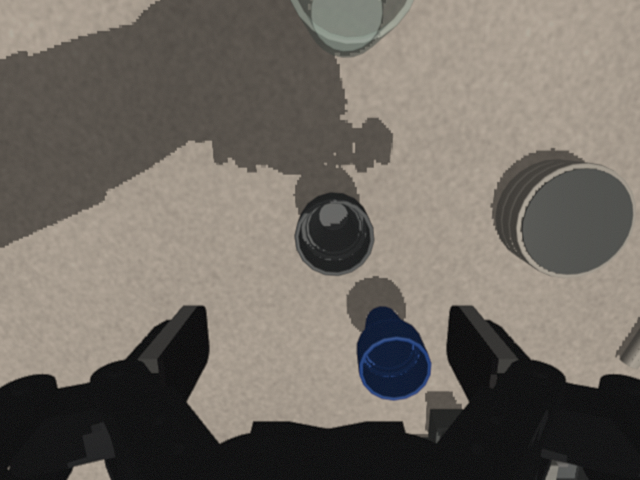

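Request:
send_rows --deltas '[[[0,0,-2.5,0,0,0],[0,0,-5,0,0,0],[0,0,-8,0,0,0],[0,0,-10.5,0,0,0],[0,0,-12.5,0,0,0],[0,0,-13.5,0,0,0],[0,0,-13.5,0,0,0],[0,0,-13.5,0,0,0]]]'

```text
clock: 10.4
tcp_pos: [0.5019, 0.3198, 0.0661]
orientation: [0.0, 0.708, 0.706, 0.0]
wrist_force: [-1.2, -0.0, 0.5]
finger_gap: 0.0857
```

```bash
python3 st.py
```

```text
t 10.4 tcp [0.5019 0.3198 0.0661] toolx [0.004 1.    0.   ] z [ 0.001  0.    -1.   ] F [-1.18 -0.01  0.54] gap 0.0857 j [ 0.43  0.45 -0.18  0.95 -0.    2.01]
```

Request:
send_rows --deltas '[[[0,0,-0.7,0,0,0],[0,0,-1.3,0,0,0],[0,0,-1.3,0,0,0],[0,0,-1.3,0,0,0]]]'

```text
clock: 10.8
tcp_pos: [0.5012, 0.3198, 0.0523]
orientation: [-0.0, 0.708, 0.706, -0.0]
wrist_force: [-0.5, -0.0, 0.1]
finger_gap: 0.0854
```

Request:
send_rows --deltas '[[[0,0,0,0,0,0],[0,0,0,0,0,0],[0,0,0,0,0,0],[0,0,0,0,0,0],[0,0,0,0,0,0],[0,0,0,0,0,0]]]' --jaw -1 --force 25

```text
clock: 11.4
tcp_pos: [0.5016, 0.32, 0.0527]
orientation: [0.0, 0.708, 0.706, 0.0]
wrist_force: [-0.8, 1.2, 3.4]
finger_gap: 0.0523
```

Request:
send_rows --deltas '[[[0,0,2,0,0,0],[0,0,5,0,0,0],[0,0,9,0,0,0],[0,0,13,0,0,0],[0.6,-1,16,0,0,0],[1.8,-3,17,0,0,0],[3.6,-6,17,0,0,0],[5.4,-9,17,0,0,0],[7.4,-12.3,17,0,0,0],[9.4,-15.7,17,0,0,0],[11.4,-19,17,0,0,0],[13.2,-22,17,0,0,0]]]'

```text
clock: 12.6
tcp_pos: [0.6338, 0.098, 0.2217]
orientation: [-0.0, 0.709, 0.706, -0.0]
wrist_force: [1.0, 0.3, -0.7]
finger_gap: 0.0522
```

Request:
send_rows --deltas '[[[1.5,-2.5,0,0,0,0],[2.6,-4.3,0,0,0,0],[3.3,-5.5,0,0,0,0],[3.5,-5.8,0,0,0,0],[3.5,-5.8,0,0,0,0],[3.5,-5.8,0,0,0,0],[3.5,-5.8,0,0,0,0]]]'

```text
clock: 13.3
tcp_pos: [0.6679, 0.043, 0.2226]
orientation: [-0.0, 0.708, 0.706, 0.0]
wrist_force: [0.3, -0.5, -0.5]
finger_gap: 0.0523
```

```bash
python3 - <<'E'
from h import *
s,p,C=wcloud();save(p,'w7.png');print(s['clock'],s['tcp_pos'])
print('stack rim',rim(p,C,.138,(.668,.042),.004))
p=read_camera('side');save(p,'s7.png')
b=cv2.imread('pics/s7.png');cv2.imwrite('pics/s7c.png',cv2.resize(b[130:330,200:400],None,fx=3,fy=3))
E
python3 st.py
```

```text
13.3 [0.66786188 0.04301152 0.22258016]
stack rim ((0.6681, 0.0422, 0.0267), array([0.668 , 0.0419]), 826)
t 13.4 tcp [0.668  0.0428 0.2226] toolx [0.002 1.    0.   ] z [ 0.  0. -1.] F [-0.24  1.06 -0.14] gap 0.052 j [-0.06  0.51  0.32  1.38  0.    1.52]
```

View pics/w7.png

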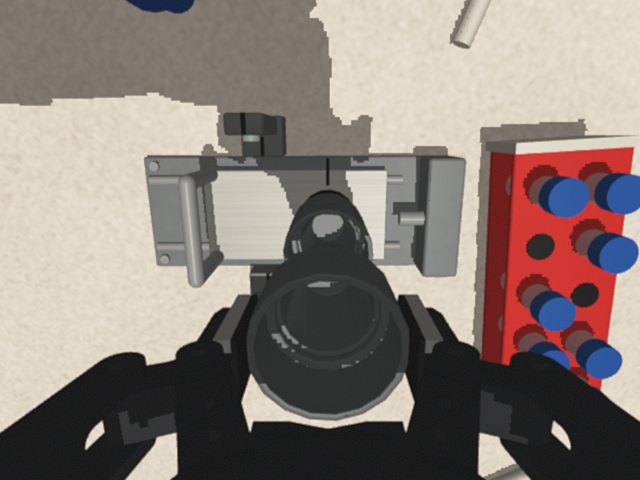

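View pics/s7c.png

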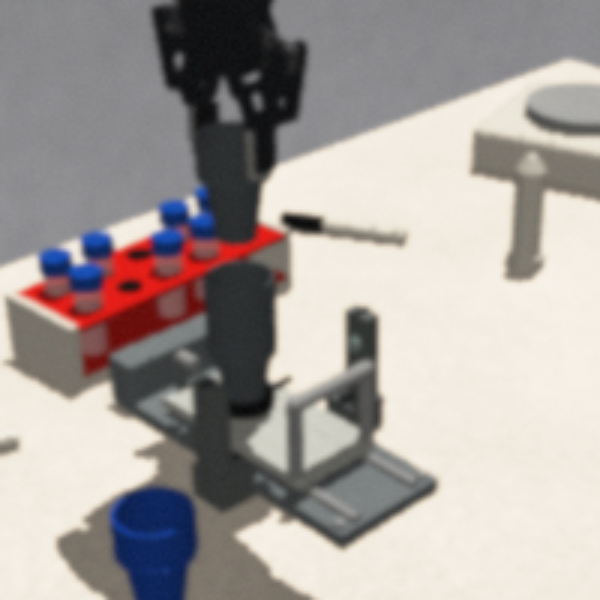

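Request:
send_rows --deltas '[[[0,-0.08,-1,0,0,0],[0,-0.08,-2.5,0,0,0],[0,-0.08,-4,0,0,0],[0,-0.08,-5,0,0,0],[0,-0.08,-6,0,0,0],[0,-0.08,-6.8,0,0,0],[0,-0.08,-7.4,0,0,0],[0,-0.08,-7.8,0,0,0],[0,-0.08,-8.0,0,0,0],[0,-0.08,-8.1,0,0,0],[0,-0.08,-8.1,0,0,0]]]'

```text
clock: 14.5
tcp_pos: [0.6688, 0.0413, 0.1428]
orientation: [0.001, 0.708, 0.706, 0.001]
wrist_force: [-0.7, 1.4, 5.3]
finger_gap: 0.052
```

```bash
python3 st.py
```

```text
t 14.5 tcp [0.6688 0.0413 0.1428] toolx [0.003 1.    0.   ] z [ 0.002  0.    -1.   ] F [-0.65  1.38  5.3 ] gap 0.052 j [-0.06  0.53  0.16  1.2   0.    1.52]
```

Request:
send_rows --deltas '[[[0,0,0.1,0,0,0],[0,0,0.1,0,0,0],[0,0,0.1,0,0,0],[0,0,0.1,0,0,0],[0,0,2,0,0,0],[0,0,5,0,0,0],[0,0,8,0,0,0],[0,0,10,0,0,0],[0,0,10,0,0,0],[0,0,10,0,0,0]]]' --jaw 1

```text
clock: 15.5
tcp_pos: [0.6685, 0.041, 0.2411]
orientation: [0.0, 0.708, 0.706, 0.0]
wrist_force: [0.2, 0.5, -0.0]
finger_gap: 0.0854
```

```bash
python3 - <<'E'
from h import *
s,p,C=wcloud();save(p,'w8.png');print(s['clock'],s['tcp_pos'])
print('stack rim',rim(p,C,.170,(.668,.042),.004))
def at(u,v): print(u,v,C[v-1:v+2,u-1:u+2].reshape(-1,3).mean(0).round(4),p['img'][v,u])
# dark line columns
for v in range(105,145,4):
    g=p['img'][v,200:360].sum(1).astype(int); k=np.argsort(g)[:4]+200; print(v,sorted(k),C[v,k].mean(0).round(4))
p=read_camera('side');save(p,'s8.png')
b=cv2.imread('pics/s8.png');cv2.imwrite('pics/s8c.png',cv2.resize(b[130:330,200:400],None,fx=3,fy=3))
E
python3 st.py
```

```text
15.5 [0.66853588 0.04097906 0.24110528]
stack rim ((0.6681, 0.0418, 0.027), array([0.6681, 0.0423]), 1774)
105 [np.int64(310), np.int64(313), np.int64(323), np.int64(324)] [6.600e-01 1.333e-01 5.000e-04]
109 [np.int64(245), np.int64(246), np.int64(247), np.int64(248)] [0.5955 0.1299 0.0016]
113 [np.int64(245), np.int64(246), np.int64(247), np.int64(248)] [0.6144 0.122  0.1014]
117 [np.int64(245), np.int64(246), np.int64(247), np.int64(248)] [0.6142 0.1194 0.1013]
121 [np.int64(245), np.int64(246), np.int64(247), np.int64(248)] [0.6142 0.1168 0.1017]
125 [np.int64(245), np.int64(246), np.int64(247), np.int64(248)] [0.6275 0.1129 0.1727]
129 [np.int64(245), np.int64(246), np.int64(247), np.int64(248)] [0.6139 0.1116 0.102 ]
133 [np.int64(263), np.int64(264), np.int64(284), np.int64(285)] [0.6227 0.1089 0.0249]
137 [np.int64(263), np.int64(264), np.int64(265), np.int64(285)] [0.6187 0.1056 0.0262]
141 [np.int64(263), np.int64(264), np.int64(265), np.int64(285)] [0.6186 0.1022 0.0262]
t 15.6 tcp [0.6677 0.041  0.2396] toolx [0.003 1.    0.   ] z [-0.002  0.    -1.   ] F [-0.09 -0.53  0.35] gap 0.0856 j [-0.06  0.51  0.36  1.42 -0.    1.52]
```

View pics/w8.png

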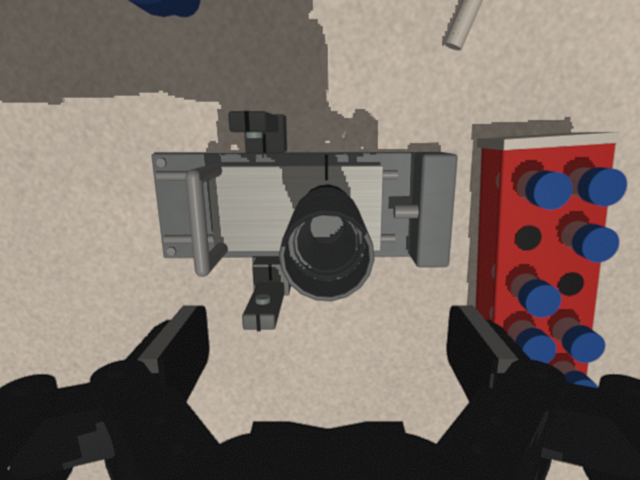

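View pics/s8c.png

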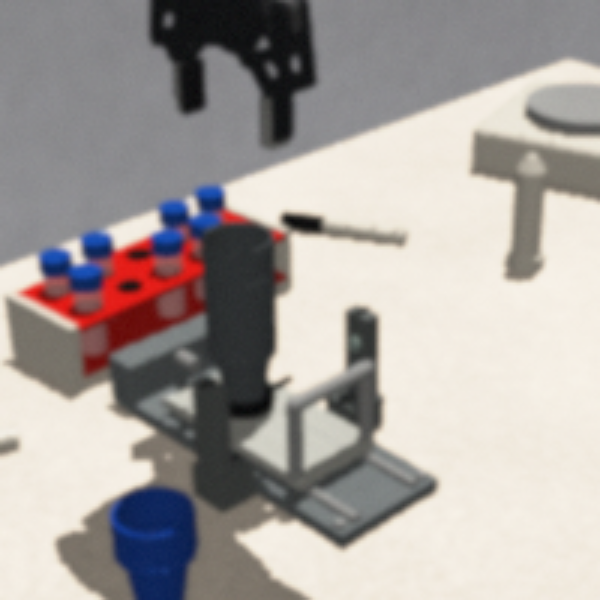

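Stack is straight: rim at 0.170 m, centred over the ring. Gate line x≈0.614, pointer x≈0.668, so the travel is about 54 mm. Going to the handle.

Request:
send_rows --deltas '[[[-1.5,0,0,0,0,0],[-4,0.1,0,0,0,0],[-7,0.1,0,0,0,0],[-9,0.1,0,0,0,0],[-9.8,0.1,0,0,0,0],[-9.8,0.1,0,0,0,0],[-9.8,0.1,0,0,0,0],[-9.8,0.1,0,0,0,0]]]' --jaw -0.1

```text
clock: 16.4
tcp_pos: [0.5713, 0.0419, 0.2409]
orientation: [0.0, 0.708, 0.706, 0.0]
wrist_force: [0.4, 0.6, -0.2]
finger_gap: 0.0381
```

```bash
python3 - <<'E'
from h import *
s,p,C=wcloud();save(p,'w9.png');print(s['clock'],s['tcp_pos'])
m=(p['z_map']>0)&(abs(C[...,2]-.088)<.006)&(C[...,0]<.59)&(C[...,0]>.55)&(abs(C[...,1]-.042)<.045)
q=C[m];print(len(q),np.percentile(q,[1,50,99],axis=0).round(4))
a=q[q[:,1]<.03];b=q[q[:,1]>.055];print(a.mean(0),b.mean(0))
E
python3 st.py
```

```text
16.4 [0.57129258 0.04190354 0.24088179]
1644 [[0.5641 0.0028 0.0861]
 [0.5701 0.0446 0.0905]
 [0.5756 0.0824 0.0928]]
[0.56999305 0.0164085  0.09025491] [0.56995639 0.06921722 0.09005873]
t 16.45 tcp [0.5712 0.0419 0.2409] toolx [0.003 1.    0.   ] z [ 0.  0. -1.] F [ 0.12 -0.3  -0.66] gap 0.0387 j [-0.07  0.31  0.06  1.32  0.    1.51]
```

View pics/w9.png

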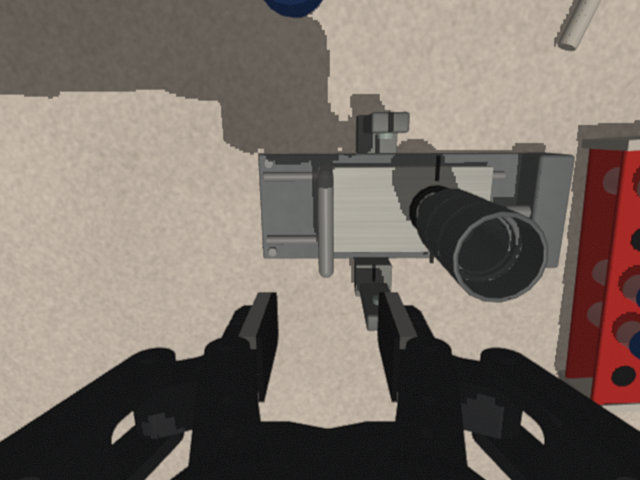

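```bash
python3 - <<'E'
from h import *
s,p,C=wcloud()
d=C-s['tcp_pos'];m=(p['z_map']>0)&(d[...,2]>-.002)&(abs(d[...,0])<.15)
q=d[m]
for z0 in np.arange(0,.14,.01):
    k=q[(q[:,2]>z0)&(q[:,2]<z0+.01)]
    if len(k): print(round(z0,2),len(k),k[:,0].min().round(3),k[:,0].max().round(3),k[:,1].min().round(3),k[:,1].max().round(3))
E
```

```text
0.0 519 -0.031 0.032 -0.01 0.012
0.01 1283 -0.033 0.033 -0.011 0.012
0.02 1608 -0.033 0.033 -0.011 0.013
0.03 2296 -0.033 0.033 -0.011 0.012
0.04 2518 -0.05 0.051 -0.01 0.015
0.05 12555 -0.054 0.054 -0.013 0.015
0.06 8479 -0.058 0.058 -0.012 0.019
0.07 15552 -0.061 0.061 -0.007 0.019
0.08 16467 -0.062 0.059 0.003 0.02
0.09 3885 -0.053 0.051 0.013 0.022
```

Knuckles reach ±62 mm and the stack starts 70 mm from the bar, which is too tight. I'll tilt the gripper 12° away from the stack.

Request:
send_rows --deltas '[[[0.1,0,0,0,-6,0],[0.3,0,-1,0,-12,0],[0.3,0,-4,0,-12,0],[0.3,0,-7,0,-12,0],[0.3,0,-10,0,-12,0],[0.3,0,-12,0,-12,0],[0.3,0,-13,0,-12,0],[0.3,0,-13,0,-12,0],[0.3,0,-13,0,-12,0]]]'

```text
clock: 17.4
tcp_pos: [0.5742, 0.0419, 0.1121]
orientation: [0.074, 0.704, 0.702, 0.074]
wrist_force: [0.0, 0.0, 0.2]
finger_gap: 0.0388
```

```bash
python3 - <<'E'
from h import *
p=read_camera('side');save(p,'s10.png')
b=cv2.imread('pics/s10.png');cv2.imwrite('pics/s10c.png',cv2.resize(b[130:330,200:400],None,fx=3,fy=3))
E
python3 st.py
```

```text
t 17.45 tcp [0.5746 0.0419 0.1127] toolx [0.003 1.    0.001] z [ 0.21  -0.    -0.978] F [ 0.11 -0.18  0.35] gap 0.0384 j [-0.07  0.22 -0.41  0.73  0.02  1.5 ]
```

View pics/s10c.png

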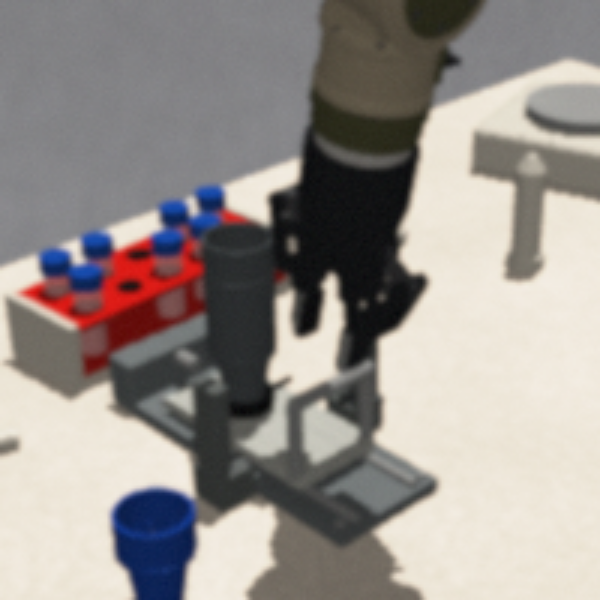

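Request:
send_rows --deltas '[[[0,0,-1.2,0,0,0],[0,0,-2.5,0,0,0],[0,0,-3.7,0,0,0],[0,0,-4.6,0,0,0],[0,0,-4.6,0,0,0],[0,0,-4.6,0,0,0]]]'

```text
clock: 18.05
tcp_pos: [0.5733, 0.042, 0.0652]
orientation: [0.074, 0.704, 0.702, 0.074]
wrist_force: [-0.2, 0.4, 0.5]
finger_gap: 0.0385
```

Request:
send_rows --deltas '[[[0,0,0,0,0,0],[0,0,0,0,0,0],[0,0,0,0,0,0],[0,0,0,0,0,0],[0,0,0,0,0,0]]]' --jaw -1 --force 40

```text
clock: 18.55
tcp_pos: [0.5739, 0.042, 0.0661]
orientation: [0.074, 0.704, 0.702, 0.074]
wrist_force: [-1.9, 0.6, 5.4]
finger_gap: 0.0106
```

```bash
python3 - <<'E'
from h import *
p=read_camera('side');save(p,'s11.png')
b=cv2.imread('pics/s11.png');cv2.imwrite('pics/s11c.png',cv2.resize(b[130:330,200:400],None,fx=3,fy=3))
E
python3 st.py
```

```text
t 18.6 tcp [0.5739 0.042  0.066 ] toolx [0.003 1.    0.001] z [ 0.209 -0.    -0.978] F [-1.85  0.51  5.36] gap 0.0103 j [-0.07  0.27 -0.47  0.62  0.02  1.5 ]
```

View pics/s11c.png

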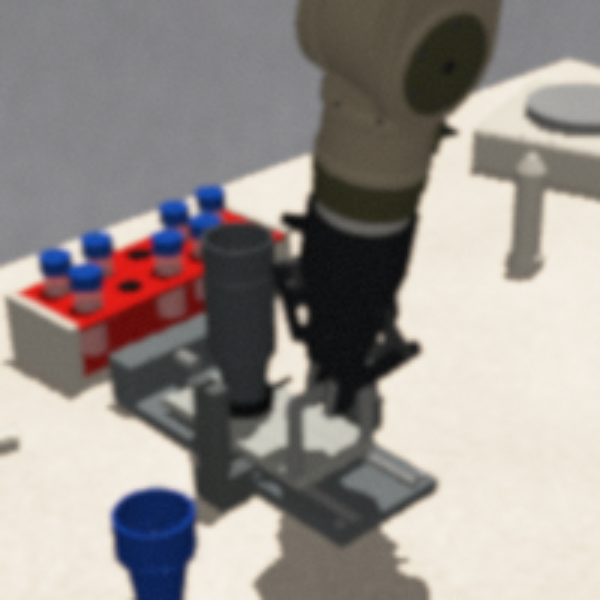

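Handle is gripped and the stack untouched. Pulling slowly.

Request:
send_rows --deltas '[[[-0.1,0,0,0,0,0],[-0.3,0,0,0,0,0],[-0.6,0,0,0,0,0],[-1.0,0,0,0,0,0],[-1.4,0,0,0,0,0],[-1.8,0,0,0,0,0],[-2.2,0,0,0,0,0],[-2.6,0,0,0,0,0],[-3.0,0,0,0,0,0],[-3.4,0,0,0,0,0],[-3.8,0,0,0,0,0],[-4.2,0,0,0,0,0]]]'

```text
clock: 19.8
tcp_pos: [0.5336, 0.0419, 0.0661]
orientation: [0.075, 0.704, 0.702, 0.076]
wrist_force: [8.4, 0.1, -2.2]
finger_gap: 0.0103
```

Request:
send_rows --deltas '[[[-0.4,0,0,0,0,0],[-0.7,0,0,0,0,0],[-0.9,0,0,0,0,0],[-1.0,0,0,0,0,0],[-1.0,0,0,0,0,0],[-1.0,0,0,0,0,0]]]'

```text
clock: 20.4
tcp_pos: [0.5236, 0.0419, 0.0661]
orientation: [0.075, 0.704, 0.702, 0.076]
wrist_force: [7.3, 1.0, -2.9]
finger_gap: 0.0105
```

```bash
python3 st.py; python3 - <<'E'
from h import *
s,p,C=wcloud();save(p,'w12.png')
for n in ['side','scene']:
    p=read_camera(n);save(p,n+'12.png');C=cloud(p)
b=cv2.imread('pics/side12.png');cv2.imwrite('pics/side12c.png',cv2.resize(b[190:310,230:350],None,fx=5,fy=5,interpolation=2))
b=cv2.imread('pics/scene12.png');cv2.imwrite('pics/scene12c.png',cv2.resize(b[200:310,290:410],None,fx=5,fy=5,interpolation=2))
E
```

```text
t 20.4 tcp [0.5236 0.0419 0.0661] toolx [0.003 1.    0.001] z [ 0.212 -0.    -0.977] F [ 7.3   0.98 -2.9 ] gap 0.0105 j [-0.08  0.18 -0.59  0.58  0.02  1.49]
```

View pics/w12.png

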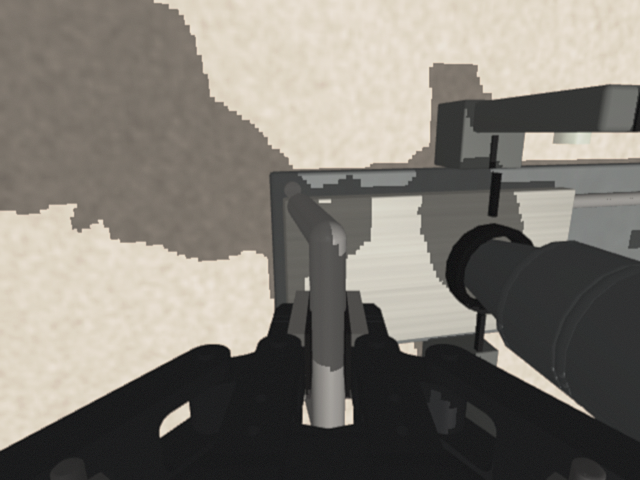

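View pics/side12c.png

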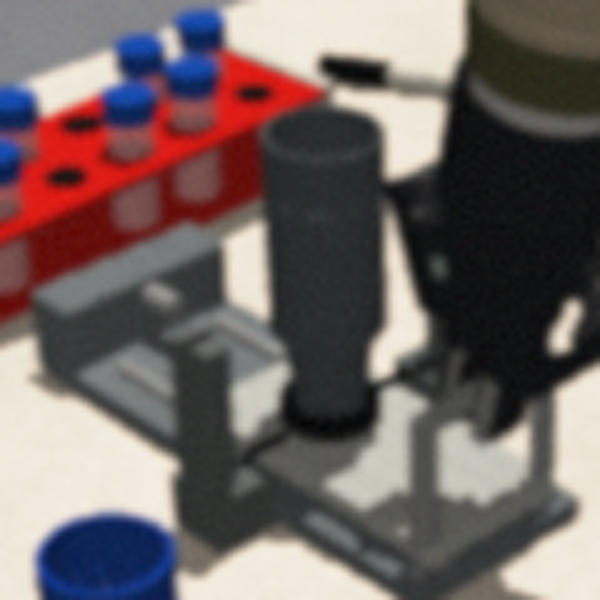

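View pics/scene12c.png

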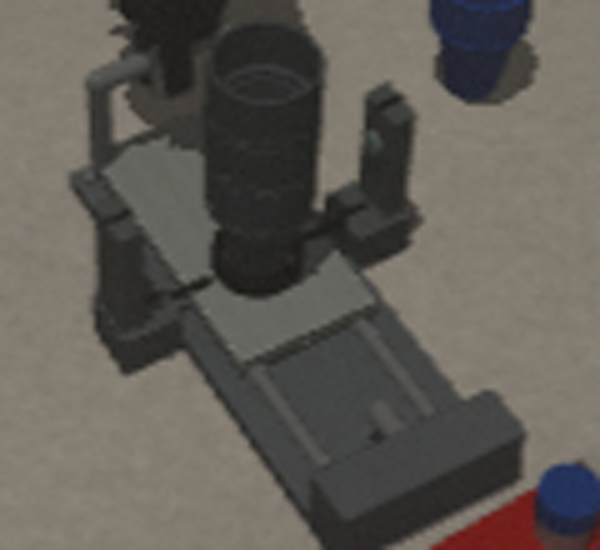

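```bash
python3 - <<'E'
from h import *
s,p,C=wcloud();b=cv2.cvtColor(p['img'],cv2.COLOR_RGB2BGR)
cv2.imwrite('pics/w13c.png',cv2.resize(b[120:230,440:560],None,fx=5,fy=5,interpolation=2))
cv2.imwrite('pics/w13d.png',cv2.resize(b[290:390,430:530],None,fx=5,fy=5,interpolation=2))
def line(v,u0,u1):
    g=p['img'][v,u0:u1].sum(1).astype(float);w=np.clip(np.median(g)*.6-g,0,None)
    if w.sum()==0:return
    u=(w*np.arange(u0,u1)).sum()/w.sum()
    # intersect ray with z=.03
    F=f(p);d=p['R'].T@np.array([(u-p['cx'])/F,(v-p['cy'])/F,1]);o=-p['R'].T@p['t'];k=(.03-o[2])/d[2]
    print(v,round(u,1),(o+k*d).round(4),C[v,int(u)].round(4))
for v in list(range(136,168,4))+list(range(174,216,5)): line(v,482,508)
for v in range(310,365,5): line(v,470,494)
E
```

```text
136 494.5 [0.6133 0.1083 0.03  ] [0.6139 0.1083 0.0288]
140 494.2 [0.6133 0.1064 0.03  ] [0.6131 0.1064 0.0303]
144 493.5 [0.6132 0.1046 0.03  ] [0.6135 0.1045 0.0291]
148 493.3 [0.6133 0.1027 0.03  ] [0.6141 0.1026 0.0286]
152 492.9 [0.6133 0.1008 0.03  ] [0.6136 0.1008 0.0289]
156 492.3 [0.6133 0.0989 0.03  ] [0.6134 0.0989 0.0295]
160 491.2 [0.6129 0.0971 0.03  ] [0.6134 0.097  0.0291]
164 492.1 [0.6136 0.0951 0.03  ] [0.6138 0.0951 0.0296]
174 496.1 [0.6164 0.0903 0.03  ] [0.6163 0.0903 0.03  ]
179 495.5 [0.6163 0.0878 0.03  ] [0.6167 0.0877 0.0291]
184 495.1 [0.6164 0.0854 0.03  ] [0.6165 0.0854 0.0299]
189 494.5 [0.6164 0.0829 0.03  ] [0.6161 0.0829 0.0301]
194 494.1 [0.6165 0.0804 0.03  ] [0.6155 0.0806 0.0313]
199 493.6 [0.6165 0.0779 0.03  ] [0.6157 0.0781 0.0307]
204 493.1 [0.6165 0.0754 0.03  ] [0.6162 0.0755 0.0304]
209 492.6 [0.6165 0.0729 0.03  ] [0.6168 0.0727 0.0291]
214 492.0 [0.6165 0.0703 0.03  ] [0.616  0.0705 0.0307]
315 480.7 [0.6163 0.0148 0.03  ] [0.6158 0.0149 0.0301]
320 480.4 [0.6165 0.0118 0.03  ] [0.6162 0.0119 0.0301]
325 479.8 [0.6164 0.0089 0.03  ] [0.6165 0.0085 0.0293]
330 479.3 [0.6165 0.0058 0.03  ] [0.617  0.0053 0.029 ]
335 477.1 [0.6154 0.0029 0.03  ] [0.6157 0.0026 0.0295]
340 476.6 [ 6.155e-01 -1.000e-04  3.000e-02] [ 0.6159 -0.0008  0.0289]
345 475.8 [ 0.6153 -0.0032  0.03  ] [ 0.6166 -0.0048  0.0273]
350 477.0 [ 0.6164 -0.0064  0.03  ] [ 0.6163 -0.0063  0.0301]
355 472.2 [ 0.6137 -0.0092  0.03  ] [0.5489 0.055  0.1248]
```

View pics/w13c.png

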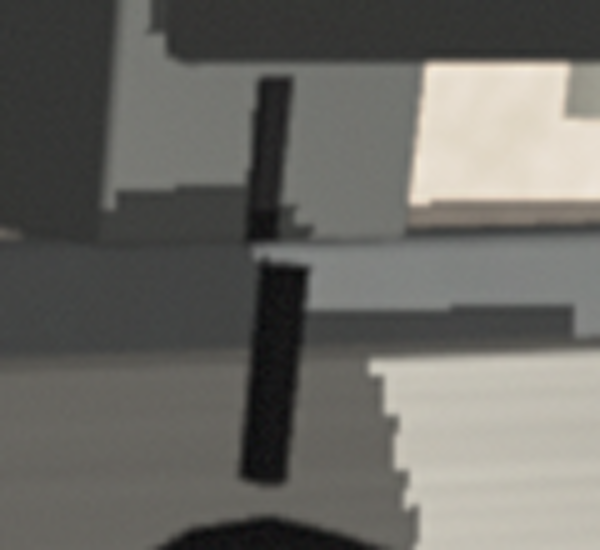

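View pics/w13d.png

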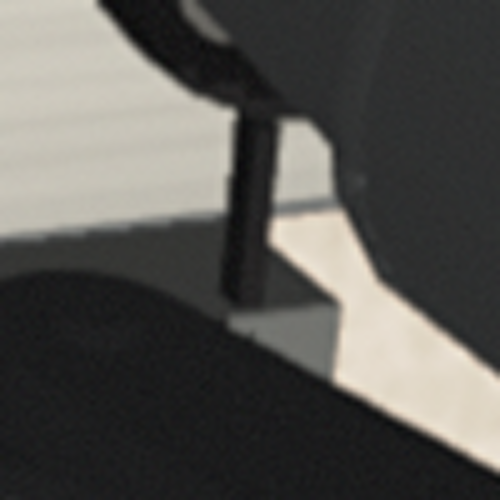

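Pointer at x = 0.6165, mark at 0.6133, so 3.2 mm to go.

Request:
send_rows --deltas '[[[-0.15,0,0,0,0,0],[-0.32,0,0,0,0,0],[-0.32,0,0,0,0,0],[-0.32,0,0,0,0,0],[-0.32,0,0,0,0,0],[-0.32,0,0,0,0,0],[-0.32,0,0,0,0,0],[-0.32,0,0,0,0,0],[-0.32,0,0,0,0,0],[-0.32,0,0,0,0,0]]]'

```text
clock: 21.6
tcp_pos: [0.5206, 0.0419, 0.0661]
orientation: [0.075, 0.704, 0.702, 0.076]
wrist_force: [7.6, 0.2, -2.0]
finger_gap: 0.0108
```

```bash
python3 - <<'E'
from h import *
s,p,C=wcloud();print(s['clock'],s['tcp_pos'],s['wrist_force']);save(p,'w14.png')
b=cv2.cvtColor(p['img'],cv2.COLOR_RGB2BGR)
cv2.imwrite('pics/w14c.png',cv2.resize(b[120:230,440:560],None,fx=5,fy=5,interpolation=2))
def line(v,u0,u1):
    g=p['img'][v,u0:u1].sum(1).astype(float);w=np.clip(np.median(g)*.6-g,0,None)
    if w.sum()==0:return
    u=(w*np.arange(u0,u1)).sum()/w.sum()
    F=f(p);d=p['R'].T@np.array([(u-p['cx'])/F,(v-p['cy'])/F,1]);o=-p['R'].T@p['t'];k=(.03-o[2])/d[2]
    print(v,round(u,1),(o+k*d).round(4))
for v in [140,148,156,184,194,204]: line(v,484,512)
d=read_camera('side');save(d,'side14.png');Cs=cloud(d)
c=np.array([.6135,.042])
for z0,z1 in[(.08,.104),(.112,.136),(.144,.168)]:
    m=(d['z_map']>0)&(Cs[...,2]>z0)&(Cs[...,2]<z1)&(np.hypot(Cs[...,0]-c[0],Cs[...,1]-c[1])<.035)
    q=Cs[m];cam=-d['R'].T@d['t'];e=cam[:2]-c;e/=np.linalg.norm(e);q=q[(q[:,:2]-c)@e>.008];print(z0,fitc(q,c))
m=(np.hypot(Cs[...,0]-c[0],Cs[...,1]-c[1])<.028);print('top',np.percentile(Cs[m][:,2],98))
b=cv2.imread('pics/side14.png');cv2.imwrite('pics/side14c.png',cv2.resize(b[190:310,230:350],None,fx=5,fy=5,interpolation=2))
E
python3 st.py
```

```text
21.6 [0.52055157 0.04187728 0.06610418] [ 7.55218804  0.19612661 -2.03352179]
140 499.7 [0.6132 0.1064 0.03  ]
148 499.1 [0.6133 0.1027 0.03  ]
156 498.2 [0.6133 0.0989 0.03  ]
184 495.1 [0.6133 0.0854 0.03  ]
194 494.2 [0.6134 0.0804 0.03  ]
204 493.0 [0.6133 0.0754 0.03  ]
0.08 (array([0.6151662 , 0.04080486]), 219)
0.112 (array([0.61519688, 0.04048653]), 222)
0.144 (array([0.6153844, 0.0406524]), 227)
top 0.1688854001272159
t 21.7 tcp [0.5206 0.0419 0.0661] toolx [0.003 1.    0.001] z [ 0.212  0.    -0.977] F [ 7.72  0.4  -3.08] gap 0.0109 j [-0.08  0.18 -0.6   0.58  0.02  1.49]
```

View pics/w14c.png

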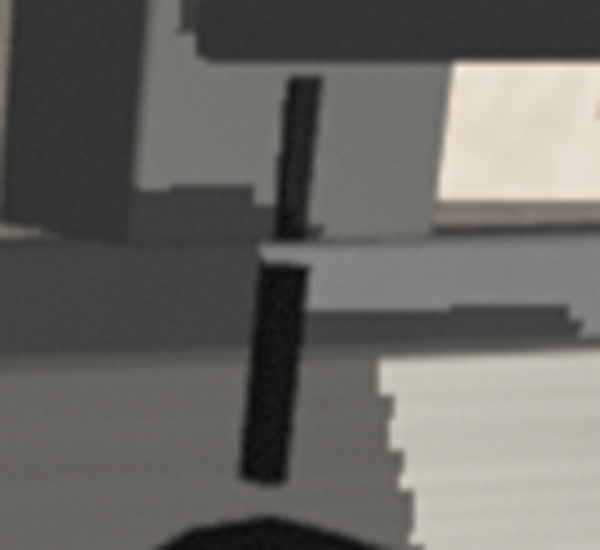

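View pics/side14c.png

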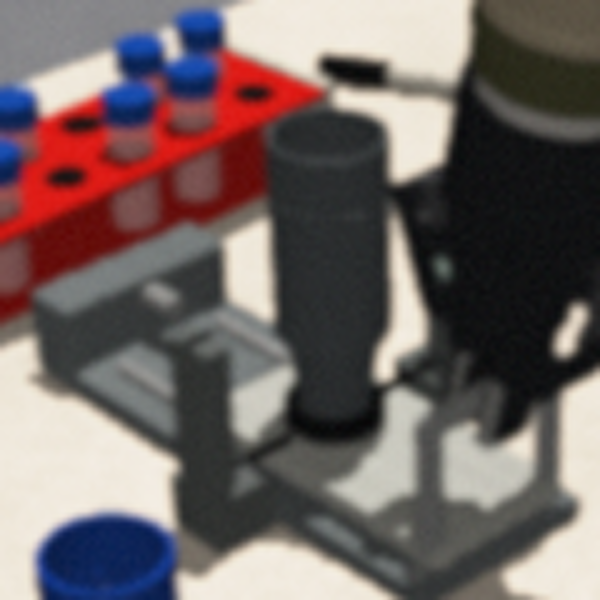

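```bash
python3 -c "
from workcell import *
print(hand_in())"
```

```text
the job is handed in; nothing more can be done
None
```

Both loose grey cups are nested in the cup on the slide. The slide is held by its handle at the gate mark, and the job was handed in at about 21.7 s of the 67 s allowed; `hand_in()` gives no verdict.

- **Stack:** I nested the right-hand cup (cup_b) first, then the left-hand one (cup_a), and let go of both. With the slide at the mark, the three bands' axes agreed within about 0.5 mm, and the side camera put the top rim at 169 mm (170 mm expected). The pictures show the stack straight and clear of the gripper, which I tilted 12° away from it.
- **Slide:** The wrist camera put the pointer at x = 0.6133 m and the gate line at x = 0.6133 m, after about 53 mm of travel. The wrist sensor read about 7.6 N of pull, and the arm was at rest.
- **Other objects:** I did not touch the jar, beaker, dishes, sample tube or the blue look-alike cup, but I did not measure them again at the end.
- **Disagreements:** The side camera's cup fit reads about 2 mm off the wrist camera in x, within the stated calibration error. My first travel estimate of 54 mm came from the line on the post tops; the final reading uses the lines at pointer height.

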